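# Calibrate the laboratory balance

### The job

Calibrate the balance: stand the 200 g weight (the smaller of the two steel weights) upright in the round recess in the middle of the pan and let go of it; the calibration button must not be pressed before it stands there. Then take the yellow screwdriver out of the wooden tool block, reach its blade down through the round hole in the top of the balance and press the recessed red calibration button fully down. Finish while still holding the screwdriver with the button held down, and leave the larger weight and the two specimens where they are.

Things in the scene. Friction and masses are not known exactly. Their poses are not given: they have to be found in the camera images.
- balance: laboratory balance, light grey, 210 (x) by 170 mm (y), fixed. Origin: centre of its underside; x points from the sloping control panel to the pan, y left, z up. Deck 62 mm above the bench; round steel pan 110 mm across, centre at x +38, y 0, upper face 75 mm above the bench. Green bubble level at x -24, y +60; calibration hole (black collar, red button inside) at x -24, y -60 mm
- pan_recess (a point): centre of the floor of the round centring recess in the middle of the pan: 33 mm across, 3 mm deep, floor 72 mm above the bench. The 200 g weight stands in it with 2.5 mm to spare all round; the larger weight does not fit. Axes as the balance's
- cal_hole (a point): centre of the mouth of the calibration hole, level with the deck (62 mm above the bench): a straight round well 14 mm across that goes straight down. The button's face lies 24 mm below the mouth. Axes as the balance's
- cal_button_face (a point): centre of the upper face of the red calibration button, 11.6 mm across, in the well; moves down with the button
- cal_button (a joint): travel of the calibration button in m: 0 released, 0.005 fully down (5 mm straight down); a spring takes 1.8 N to start it and 4.8 N to hold it at the bottom, and raises it again when let go
- weight_200_mid (a point): the 200 g weight: polished steel cylinder 28 mm across with a knob on top, 52 mm high in all (straight body from the bench to 36 mm, knob 18 mm across above it), standing upright on the bench; this point is on its axis half-way up, 26 mm above its foot; z up along its axis
- weight_500_mid (a point): the larger, 500 g weight, of the same shape: 38 mm across, 64 mm high, standing upright on the bench; point on its axis half-way up, 32 mm above its foot. To be left alone
- tool_block: wooden tool block, foot 130 (x) by 52 mm (y), 90 mm high, fixed; origin: centre of its underside, z up. On its middle line stand the screwdriver at x -40 mm, a black hex key at x +4 (its short arm reaches to x +33, top 140 mm above the bench) and a marker pen at x +47 (17 mm thick, top 166 mm above the bench), both fixed
- screwdriver_handle (a point): centre of the screwdriver's round yellow handle, 25 mm across, 90 mm long. It stands upright, blade down in an 8 mm hole of the tool block, the handle's lower end on the block's top (90 mm above the bench): the handle reaches from 90 to 180 mm. Its y axis runs along the screwdriver from tip to handle (up, as it stands)
- screwdriver_tip (a point): tip of the screwdriver's round steel blade (5.6 mm thick, 74 mm long from the handle), on its axis 119 mm from the handle's centre; axes as the handle's
- specimen_red_mid (a point): mounted specimen, dark red disc 30 mm across and 16 mm high, lying on the bench; point at its centre. To be left alone
- specimen_black_mid (a point): mounted specimen, black disc 30 mm across and 17 mm high, lying on the bench; point at its centre. To be left alone
Mind the look-alikes: they are no part of the job. Leave any turquoise look-alike of the part that bears screwdriver_handle alone. What is shaped like the part that bears weight_200_mid but green is not meant.

How it is judged:
By the outcome, as a careful person would: the job done as asked, in the order asked, and still so for the second after the job is handed in, while the arm keeps its last pose, push and grip.
It also fails if it takes over 48 s, if anything falls off the work surface, if the arm or the gripper's body presses on something with over 40 N, if the wrist force passes 120 N, or if a joint passes its speed limit or range.

### The arm

A 6-joint arm with a two-finger parallel gripper is mounted at the origin on a cart in front of the work surface, level with it; the furniture and walls round the work are solid. World frame = base frame: x ahead of the robot, y to its left, z up, the work surface at z = 0. Lengths are in mm, angles in rad, forces in N, time in s.
With the tool pointing down it reaches from about 350 to 850 mm from the base axis. Payload 8.1 kg.
Tool frame: the origin (TCP) lies at the very end of the fingers, on their centre line; the grasp point (between the pads) lies manip.pinch_z behind it (manip.pinch_z is the distance from the TCP to the grasp point, in mm); x points along the fingers, y is the direction in which the jaws open and shut, and the axes are right-handed (so a half turn about x gives the same grasp; the last joint's range is limited). The gripper opens to 93 mm and grips with 3 to 60 N. Pads are 15 mm wide; open, the fingers measure 128 mm over their backs; the gripper's body (75 mm by 188 mm) begins 65 mm behind the grasp point.
Start: joints at [-1.322, 0.13, 1.488, -0, 1.523, -0.085], TCP at [196.601, -566.88, 218.635] pointing down, gripper open.
Joint ranges: [-2.96, 2.96], [-0.89, 2.26], [0.02, 2.5], [-1.34, 4.48], [0, 2.73], [-2.66, 2.66]. Speed limits (rad/s): [2.39, 2.39, 2.79, 3.14, 3.14, 3.14].

### API

Orientations are given as a rotation vector (axis times angle).
In Python, from rig import manip, read_camera, camera_model gives the robot as it stands.
- The arm moves only by the tool send_rows, never from a script. Its argument "motion" is one flat list of numbers, 4 for each row, row after row: the shift along the world's x, y, z in mm, then the turn about the world's z in rad. A call has 1 to 10 rows; each row is the pose to reach, as a shift and turn from the pose commanded when the call began; what a row does not reach only later rows make up. A row lasts 1/10 s, in which the tool goes at most 50 mm and 8.59 degrees, less where a joint would pass 70% of its speed; a pose out of reach is approached as far as the arm can. A call with a gripper value outside its range is refused whole. "jaw" is the closure in counts, from 0 (fully open) to 255 (shut), set as the call begins (left out, the last holds). The fingers move at their own pace and stop on an object; "grip_force" is the grip in N (left out, the last holds). Time passes only in rows, so rows that repeat a pose let the fingers close. It gives the time, the measured TCP pose, the force and the opening at its end, in the units of the state.
- manip.get_obs(): the state, without advancing time (a new reading comes with each control period).
- read_camera(name): name is "scene" or "top"; returns the picture (384x512x3 uint8, red, green, blue); there is no depth.
- camera_model(name): a dict with "intrinsics" (3x3 intrinsics, pixels), "D" ([k1, k2, p1, p2, k3] as OpenCV has them; the pictures are not rectified), "rvec" (rotation vector, rad) and "tvec" (3), from world to camera coordinates, as OpenCV has them. Camera axes: x right, y down, z forward; pixel columns grow to the right and rows downward; lengths in mm; the calibration is good to about 2 mm. A picture is of the moment at which its call begins. camera_model takes no time and is no camera call.
- manip.hand_in(): hands the job in, once; it reports no verdict.
The state is a dict: "clock": time; "joint_positions": joint angles; "qd": joint speeds; "tau": joint torques, N m; "tool_pos": TCP position; "ee_rot": TCP orientation; "wrist_force": force on the tool from outside, world axes, zero at the start; "wrist_torque": the same for the moment, N m; "width": finger opening in mm.
Only numpy, scipy, OpenCV 4.12 (cv2) and the standard library are available. Lean on these libraries where they do the work, as an engineer would, in place of code of your own. Each camera call takes 0.05 s, during which the arm holds its last target.

## Working session

There is one attempt and no reset: what is moved stays moved. The work goes in short steps, Python scripts to look and compute and a tool call to move; the robot and the scene stay as the last step left them, time stands still between calls to the robot, and variables do not carry over. Pictures are saved under pics/ and viewed, and the job is handed in when it is done.

Besides the shell and the picture viewer there is one more tool, called after "Emit:" by a JSON object that holds its "fn" and its "kwargs". send_rows: Moves the arm, as the interface text tells. Its arguments: {"type":"object","properties":{"motion":{"type":"array"},"jaw":{"type":"number"},"grip_force":{"type":"number"}},"required":["motion"]}

```bash
mkdir -p pics; ls
python3 - <<'E'
from rig import manip, read_camera, camera_model
import cv2
for n in("scene","top"):
    im=read_camera(n); cv2.imwrite(f"pics/{n}0.png",im[:,:,::-1]); 
    m=camera_model(n); print(n,m)
print(manip.pinch_z, manip.get_obs())
E
```

```text
pics
scene {'intrinsics': array([[425.79086024,   0.        , 251.2029767 ],
       [  0.        , 425.79086024, 187.48412479],
       [  0.        ,   0.        ,   1.        ]]), 'D': array([0.01554497, 0.        , 0.        , 0.        , 0.        ]), 'rvec': array([ 1.09534977, -2.11831308,  1.18965963]), 'tvec': array([ 299.94813877,  292.65435659, 1154.57275342])}
top {'intrinsics': array([[398.10280103,   0.        , 257.78800045],
       [  0.        , 398.10280103, 188.5237418 ],
       [  0.        ,   0.        ,   1.        ]]), 'D': array([-0.04771567,  0.        ,  0.        ,  0.        ,  0.        ]), 'rvec': array([ 2.17782808, -2.114185  ,  0.20499532]), 'tvec': array([ -11.22310552,  509.51503979, 1121.94288763])}
18.8 {'clock': 0.1, 'joint_positions': array([-1.32242640e+00,  1.31048915e-01,  1.48916771e+00, -5.62922060e-06,
        1.52300855e+00, -8.54281549e-02]), 'qd': array([-0.00136314, -0.00204725, -0.00018575,  0.00047009,  0.00144199,
        0.00045618]), 'tau': array([ 1.54372119e-03, -5.61340535e+01, -4.93098664e+01,  7.72364647e-02,
        2.90343887e-02, -8.40223311e-05]), 'tool_pos': array([ 196.45689421, -566.38282177,  217.71575619]), 'ee_rot': array([ 2.04103457,  0.34555325, -2.04132117]), 'wrist_force': array([-0.53592977,  0.02125971, -0.4350662 ]), 'wrist_torque': array([-0.04926757,  0.01932493, -0.00118017]), 'width': 92.9470983824534}
```

View pics/scene0.png

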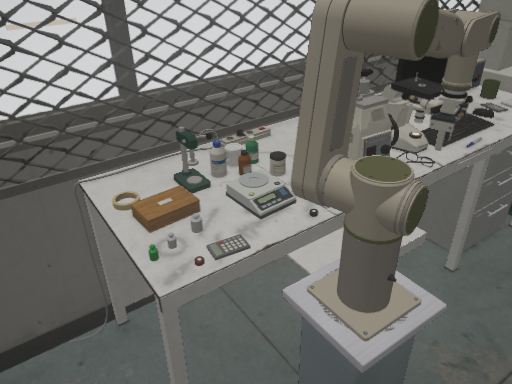

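View pics/top0.png

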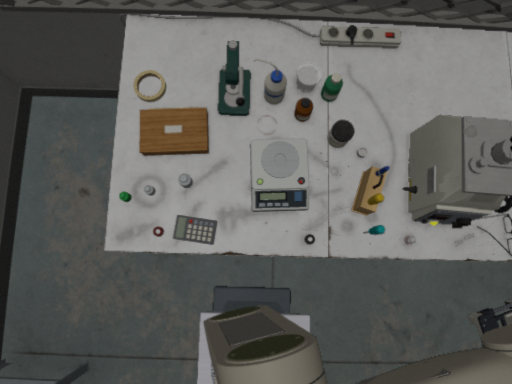

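The top view shows the balance around (280,175), and the tool block at (370,190) with the yellow screwdriver at (377,199). A turquoise look-alike lies at (377,230). The grey weights are at (149,189) and (185,180), and the green look-alike is at (125,196). Next I'll take enlarged crops.

```bash
cat > h.py <<'E'
import numpy as np, cv2
from rig import manip, read_camera, camera_model
def ray(n,px):
    m=camera_model(n);R=cv2.Rodrigues(m["rvec"])[0];t=m["tvec"]
    u=cv2.undistortPoints(np.array([[px]],float),m["intrinsics"],m["D"]).ravel()
    return -R.T@t, R.T@np.array([u[0],u[1],1])
def onz(n,px,z):
    c,d=ray(n,px); return c+d*(z-c[2])/d[2]
def proj(n,P):
    m=camera_model(n); return cv2.projectPoints(np.atleast_2d(np.array(P,float)),m["rvec"],m["tvec"],m["intrinsics"],m["D"])[0].reshape(-1,2)
def tri(a,b):
    (c1,d1),(c2,d2)=ray("scene",a),ray("top",b)
    A=np.stack([d1,-d2],1); s=np.linalg.lstsq(A,c2-c1,rcond=None)[0]
    p,q=c1+s[0]*d1,c2+s[1]*d2
    return (p+q)/2,np.linalg.norm(p-q)
E
python3 - <<'E'
import cv2,numpy as np
t=cv2.imread("pics/top0.png"); s=cv2.imread("pics/scene0.png")
def crop(im,x,y,w,h,k): return cv2.resize(im[y:y+h,x:x+w],None,fx=k,fy=k,interpolation=cv2.INTER_CUBIC)
a=crop(t,110,160,100,75,4); b=crop(t,340,140,100,75,4); c=crop(s,130,195,100,75,4); d=crop(t,240,130,100,90,4)
d=d[:300]
cv2.imwrite("pics/c1.png",np.vstack([np.hstack([a,b]),np.hstack([c,crop(t,235,135,100,75,4)])]))
from h import *
for n,c in(("top",camera_model("top")),("scene",0)): print(n,ray(n,(256,192))[0])
print(onz("top",(149,189),26),onz("top",(185,180),32),onz("top",(377,199),180), onz("top",(280,158),75))
E
```

```text
top [ 317.24786431   29.92669038 1190.35522545]
scene [-529.59046694  713.33724066  848.1377363 ]
[500.67152799 324.79567115  26.        ] [529.99063931 219.15258783  32.        ] [ 468.88822464 -303.09918029  180.        ] [595.41452865 -56.97769693  75.        ]
```

View pics/c1.png

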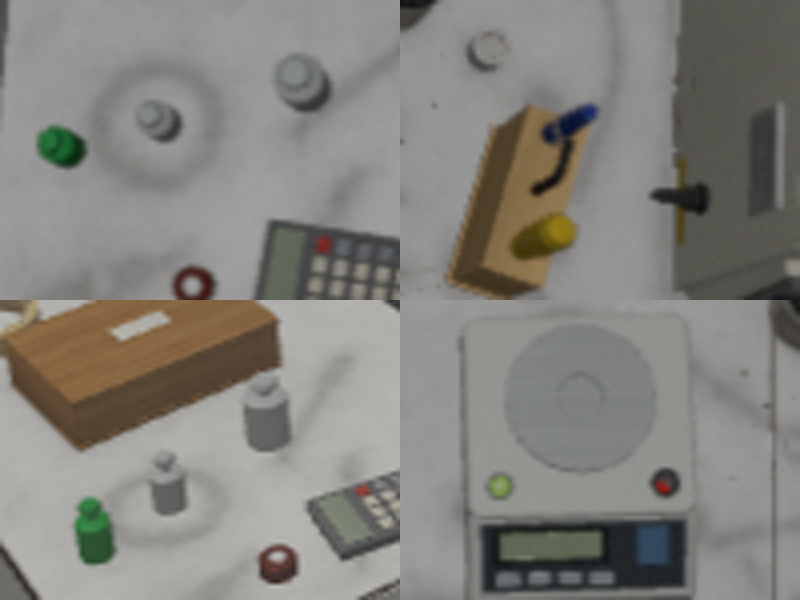

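Three candidates are shaped like the 200 g weight:
- Top (148,189) is plain steel and small.
- Top (185,180) is plain steel and larger, so it is the 500 g weight.
- Top (125,196) is green, so it is the look-alike.

The 200 g weight is therefore (148,189). For the screwdriver, the yellow one stands in the block at (377,199), and the turquoise one at (377,230) is not meant. Next I'll measure.

Run:
```python
import cv2,numpy as np
from h import *
t=cv2.imread("pics/top0.png"); s=cv2.imread("pics/scene0.png")
def blob(im,box,f):
    x,y,w,h=box; c=im[y:y+h,x:x+w]; hsv=cv2.cvtColor(c,cv2.COLOR_BGR2HSV).astype(int)
    m=f(hsv).astype(np.uint8); n,l,st,ce=cv2.connectedComponentsWithStats(m)
    i=1+np.argmax(st[1:,4]); return ce[i]+[x,y],st[i], (l==i)
g=lambda h:(h[...,0]>30)&(h[...,0]<70)&(h[...,1]>80)
c,st,_=blob(t,(252,174,16,16),g); print("bubble",c,st,onz("top",c,62))
c2,st,_=blob(t,(293,173,16,16),lambda h:(h[...,2]<110)|(h[...,1]>100)); print("hole",c2,st,onz("top",c2,62))
a,b=onz("top",c,62),onz("top",c2,62); v=a-b; print("sep",np.linalg.norm(v),"yaw",np.arctan2(v[1],v[0])-np.pi/2)
Y=lambda h:(h[...,0]>18)&(h[...,0]<34)&(h[...,1]>170)&(h[...,2]>60)
for n,im,box in(("top",t,(360,180,40,40)),):
    c,st,m=blob(im,box,Y);print("yellow",n,c,st)
# block top
def C(im,x,y,w,h,k): return cv2.resize(im[y:y+h,x:x+w],None,fx=k,fy=k,interpolation=cv2.INTER_CUBIC)
cv2.imwrite("pics/c2.png",np.hstack([C(t,345,160,50,60,8),C(t,130,170,48,60,8)][:2]))
cv2.imwrite("pics/c3.png",C(s,150,225,40,30,16))
```

```text
bubble [259.6 181.1] [ 5  5  6  5 20] [ 5.28196286e+02 -2.95968694e-01  6.20000000e+01]
hole [300.91111111 180.22222222] [ 4  4  8  8 45] [ 534.67628205 -119.82309895   62.        ]
sep 119.70265332358468 yaw 0.05416057833423982
yellow top [375.26666667 198.88571429] [  8  14  15  11 105]
```

View pics/c2.png

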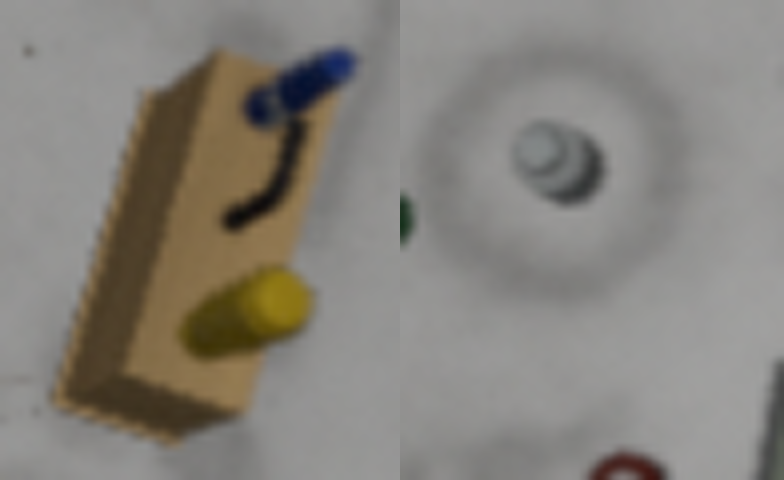

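View pics/c3.png

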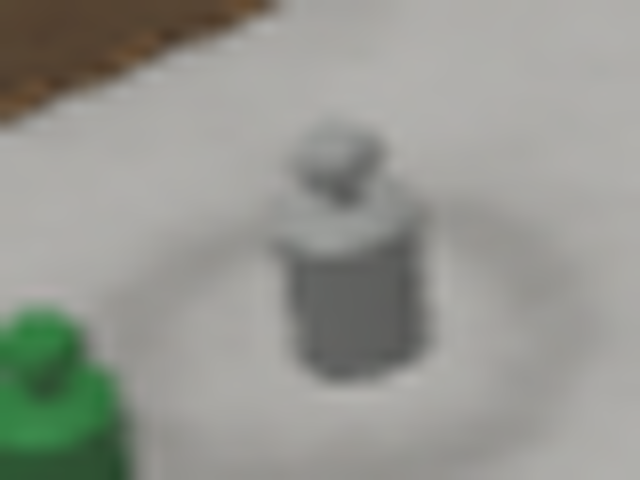

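The crops confirm both objects. The steel 200 g weight has its knob at about top (147,188), with the larger weight and the green one clearly apart. The yellow handle's end is at about (379,197), inside the wooden block.

Run:
```python
import cv2,numpy as np
from h import *
f=lambda x0,y0,k,X,Y:(x0+(X+.5)/k-.5,y0+(Y+.5)/k-.5)
T="top"
p=f(345,160,8,278,300);print("sd top",p,onz(T,p,180))
p=f(345,160,8,203,338);print("sd low",p,onz(T,p,92))
cs=[onz(T,f(345,160,8,*q),90) for q in((220,50),(345,85),(245,412),(125,375))]
for c in cs: print(c)
mid=sum(cs)/4; ax=(cs[0]+cs[1]-cs[2]-cs[3]); ax/=np.linalg.norm(ax); print("block",mid,"yaw",np.arctan2(ax[1],ax[0]),"sd",mid-40*ax, "marker",mid+47*ax)
print(np.linalg.norm(cs[0]-cs[3]),np.linalg.norm(cs[1]-cs[2]),np.linalg.norm(cs[0]-cs[1]))
kt=f(130,170,8,140,147); ks=f(150,225,16,340,150)
print("knob",onz(T,kt,50),onz("scene",ks,50),tri(ks,kt))
bs=f(150,225,16,355,300); print("body s mid z18 silhouettes",onz("scene",bs,18))
bt=f(130,170,8,560-400,163); print("w top all", onz(T,bt,26))
# predicted check: project full weight for est
E=onz(T,kt,52); 
print(proj("scene",[[E[0],E[1],z] for z in(0,36,52)]),proj(T,[[E[0],E[1],z] for z in(0,36,52)]))
yaw=.054;b=np.array([531.44,-60.06]);R=np.array([[np.cos(yaw),-np.sin(yaw)],[np.sin(yaw),np.cos(yaw)]])
o=b-R@[-24,0];r=o+R@[38,0];print("bal",o,"recess",r,proj(T,[[*r,75]]),proj("scene",[[*r,75]]))
```

```text
sd top (379.3125, 197.0625) [ 474.1618672  -309.32146807  180.        ]
sd low (369.9375, 201.8125) [ 473.47768931 -311.71583735   92.        ]
[ 578.04326756 -320.58271101   90.        ]
[ 566.79492847 -365.83038093   90.        ]
[ 447.96011645 -326.85227928   90.        ]
[ 459.79901729 -284.27063788   90.        ]
block [ 513.14933244 -324.38400227   90.        ] yaw -0.307500853942852 sd [ 475.02561319 -312.27689565   90.        ] marker [ 557.94470256 -338.60985256   90.        ]
123.69425766399722 125.06400343731914 46.6248513656039
knob [499.82315    324.54842944  50.        ] [495.60196553 324.73715061  50.        ] (array([499.60697067, 324.25730845,  47.6126204 ]), np.float64(2.0808635284079506))
body s mid z18 silhouettes [490.42913797 327.98983118  18.        ]
w top all [497.92365229 322.93312707  26.        ]
[[172.24929435 245.86602927]
 [170.95597638 236.8040732 ]
 [170.36930624 232.69630709]] [[151.30499837 190.79693062]
 [148.4073188  188.84403392]
 [147.0625     187.9375    ]]
bal [555.4050165  -58.76462976] recess [593.34962596 -56.71362689] [[279.89589611 158.69354119]] [[253.17747441 178.34372758]]
```

Run:
```python
import cv2,numpy as np
from h import *
for z in (0,150,250,350): print(z,[onz("top",p,z)[:2].round() for p in((410,130),(410,215),(403,190),(437,118))])
R=cv2.Rodrigues(manip.get_obs()["ee_rot"])[0]; print(R.round(3), np.arctan2(R[1,1],R[0,1]))
print("green",onz("top",(125,196),20),"500",onz("top",(185,180),32))
s=cv2.imread("pics/scene0.png");cv2.imwrite("pics/c4.png",cv2.resize(s[60:180,310:512],None,fx=3.9,fy=3.9,interpolation=cv2.INTER_CUBIC))
```

```text
0 [array([ 720., -474.]), array([ 450., -464.]), array([ 526., -445.]), array([ 764., -565.])]
150 [array([ 669., -411.]), array([ 433., -402.]), array([ 500., -385.]), array([ 708., -490.])]
250 [array([ 636., -368.]), array([ 422., -360.]), array([ 482., -345.]), array([ 670., -440.])]
350 [array([ 602., -326.]), array([ 411., -319.]), array([ 465., -305.]), array([ 633., -390.])]
[[-0.     0.328 -0.945]
 [ 0.002 -0.945 -0.328]
 [-1.    -0.002 -0.   ]] -1.2369978625496836
green [478.37395072 395.89319411  20.        ] 500 [529.99063931 219.15258783  32.        ]
```

View pics/c4.png

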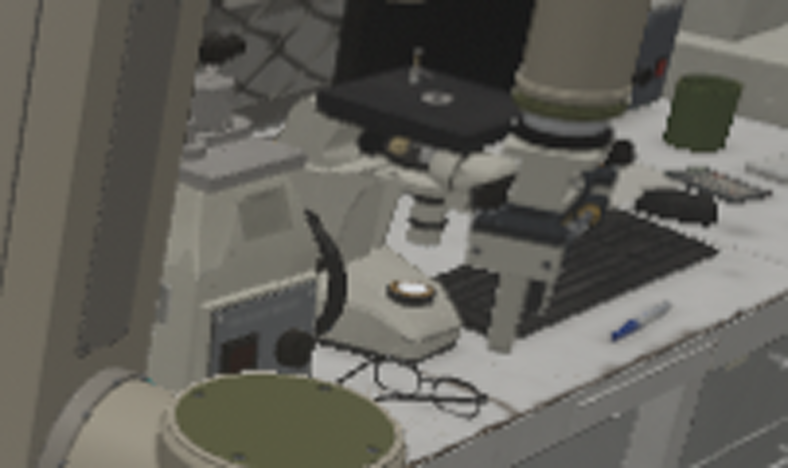

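Emit:
{"fn": "send_rows", "kwargs": {"motion": [30, 50, 20, 0.12, 60, 90, 40, 0.25, 90, 130, 60, 0.38, 120, 170, 60, 0.5, 150, 210, 60, 0.62, 180, 250, 60, 0.74, 210, 290, 60, 0.86, 235, 335, 60, 0.98, 260, 375, 60, 1.1, 280, 420, 60, 1.24], "jaw": 100}}

```text
clock: 1.1
tool_pos: [470.3, -159.2, 278.2]
ee_rot: [1.203, 1.213, -1.203]
wrist_force: [0.2, 0.4, -0.0]
width: 56.2
```

Run:
```python
from h import *
o=manip.get_obs();print(o["clock"],o["tool_pos"],o["joint_positions"].round(2),o["width"])
print(tri((392,128),(403,190)))
```

```text
1.1 [ 470.32245737 -159.21421987  278.2383808 ] [-0.43 -0.17  1.68  0.    1.63 -0.44] 56.21159998183557
(array([ 410.71211762, -411.93132113,  243.37706927]), np.float64(193.08548899576994))
```

Emit:
{"fn": "send_rows", "kwargs": {"motion": [2, 45, 0, 0, 4, 93, 0, 0, 6, 141, 0, 0, 8, 189, 0, 0, 11, 237, 0, 0, 14, 285, 0, 0, 17, 333, -5, 0, 20, 380, -20, 0, 22, 425, -45, 0, 22, 460, -75, 0]}}

```text
clock: 2.1
tool_pos: [491.9, 301.7, 203.8]
ee_rot: [1.208, 1.211, -1.204]
wrist_force: [1.4, -1.0, -0.1]
width: 56.5
```

Emit:
{"fn": "send_rows", "kwargs": {"motion": [0, 11, -20, 0, 0, 11, -50, 0, 0, 11, -80, 0, 0, 11, -110, 0, 0, 11, -110, 0]}}

```text
clock: 2.6
tool_pos: [487.9, 308.0, 88.0]
ee_rot: [1.2, 1.214, -1.215]
wrist_force: [-1.1, -0.8, -0.3]
width: 56.3
```

Run:
```python
from h import *
o=manip.get_obs();print(o["clock"],o["tool_pos"],o["wrist_force"])
t=read_camera("top")[:,:,::-1];s=read_camera("scene")[:,:,::-1]
C=lambda im,x,y,w,h,k: cv2.resize(im[y:y+h,x:x+w],None,fx=k,fy=k,interpolation=cv2.INTER_CUBIC)
cv2.imwrite("pics/d1.png",np.hstack([C(t,110,150,80,80,5),C(s,130,190,80,80,5)]))
```

```text
2.6 [487.89180904 308.01029027  88.00689475] [-1.14283058 -0.82258995 -0.25037705]
```

View pics/d1.png

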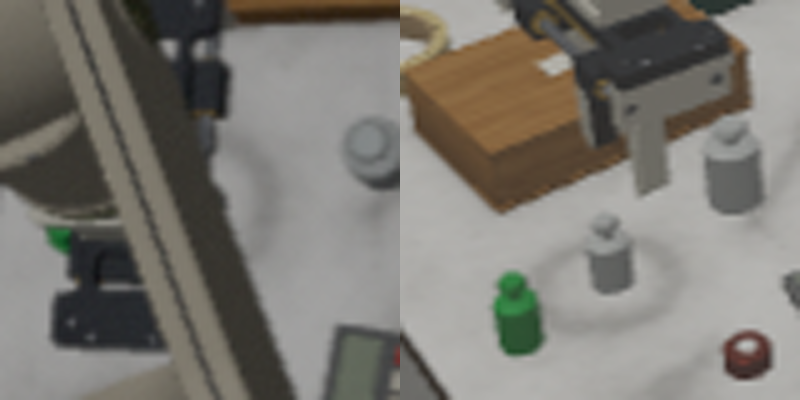

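The top view is hidden by the arm. In the scene view one finger shows behind and above the weight. The TCP is about 16 mm short of my target, so I'll let it settle and read it again.

Emit:
{"fn": "send_rows", "kwargs": {"motion": [0, 0, 0, 0, 0, 0, 0, 0]}}

```text
clock: 2.9
tool_pos: [493.1, 310.5, 96.0]
ee_rot: [1.21, 1.209, -1.204]
wrist_force: [0.0, -0.6, 0.7]
width: 56.2
```

Emit:
{"fn": "send_rows", "kwargs": {"motion": [4.5, 14, 0, 0, 4.5, 14, -20, 0, 4.5, 14, -45, 0, 4.5, 14, -70, 0, 4.5, 14, -82, 0, 4.5, 14, -85, 0, 4.5, 14, -85, 0, 4.5, 14, -85, 0]}}

```text
clock: 3.7
tool_pos: [497.4, 324.5, 10.4]
ee_rot: [1.209, 1.21, -1.205]
wrist_force: [0.6, -0.5, 0.4]
width: 56.6
```

Run:
```python
from h import *
o=manip.get_obs();print(o["clock"],o["tool_pos"],o["wrist_force"])
s=read_camera("scene")[:,:,::-1]
C=lambda im,x,y,w,h,k: cv2.resize(im[y:y+h,x:x+w],None,fx=k,fy=k,interpolation=cv2.INTER_CUBIC)
cv2.imwrite("pics/d2.png",C(s,130,190,80,80,7))
```

```text
3.7 [497.35936786 324.46588193  10.37746363] [ 0.6433011  -0.51012756  0.35707208]
```

View pics/d2.png

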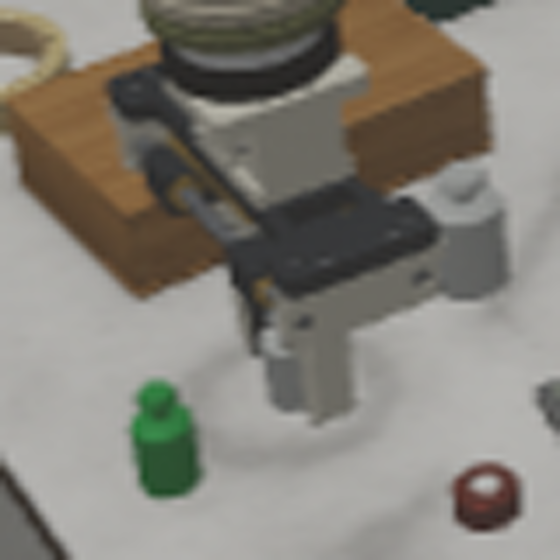

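In the scene view the near finger sits in front of the weight, about 13 mm right of its axis, which matches what I expect for a centred grasp. I'll close the jaws.

Emit:
{"fn": "send_rows", "kwargs": {"motion": [0, 0, 0, 0, 0, 0, 0, 0, 0, 0, 0, 0, 0, 0, 0, 0, 0, 0, 0, 0, 0, 0, 0, 0, 0, 0, 0, 0], "jaw": 255, "grip_force": 25}}

```text
clock: 4.45
tool_pos: [496.7, 324.0, 9.0]
ee_rot: [1.208, 1.21, -1.206]
wrist_force: [1.9, -0.6, 1.8]
width: 27.2
```

Emit:
{"fn": "send_rows", "kwargs": {"motion": [0, 0, 20, 0, 0, 0, 50, 0, 0, 0, 90, 0, 10, -30, 120, 0, 20, -75, 120, 0, 30, -122, 120, 0, 40, -169, 120, 0, 50, -215, 120, 0, 60, -262, 120, 0, 70, -305, 120, 0]}}

```text
clock: 5.45
tool_pos: [565.4, 16.9, 127.8]
ee_rot: [1.206, 1.212, -1.208]
wrist_force: [-0.0, 0.9, -1.5]
width: 27.3
```

Emit:
{"fn": "send_rows", "kwargs": {"motion": [10, -30, 0, 0, 20, -60, 0, 0, 20, -60, 0, 0, 20, -60, 0, 0]}}

```text
clock: 5.85
tool_pos: [585.4, -41.4, 127.7]
ee_rot: [1.208, 1.212, -1.209]
wrist_force: [-1.1, 0.5, -1.5]
width: 27.5
```

Run:
```python
from h import *
o=manip.get_obs();print(o["clock"],o["tool_pos"],o["wrist_force"],o["width"])
t=read_camera("top")[:,:,::-1];s=read_camera("scene")[:,:,::-1]
cv2.imwrite("pics/e1t.png",t);cv2.imwrite("pics/e1s.png",s)
C=lambda im,x,y,w,h,k: cv2.resize(im[y:y+h,x:x+w],None,fx=k,fy=k,interpolation=cv2.INTER_CUBIC)
cv2.imwrite("pics/e1.png",np.hstack([C(t,230,120,80,100,5),C(s,210,120,80,100,5)]))
p=o["tool_pos"]
print(proj("top",[p,p+[0,0,-10]]),proj("scene",[p,p+[0,0,-10]]))
```

```text
5.85 [585.37036692 -41.40693443 127.65308339] [-1.12883898  0.49215691 -1.49752922] 27.46935406111884
[[275.85670075 156.76734983]
 [275.59733909 157.64363005]] [[250.72026467 167.70315073]
 [250.77231295 170.15834071]]
```

View pics/e1.png

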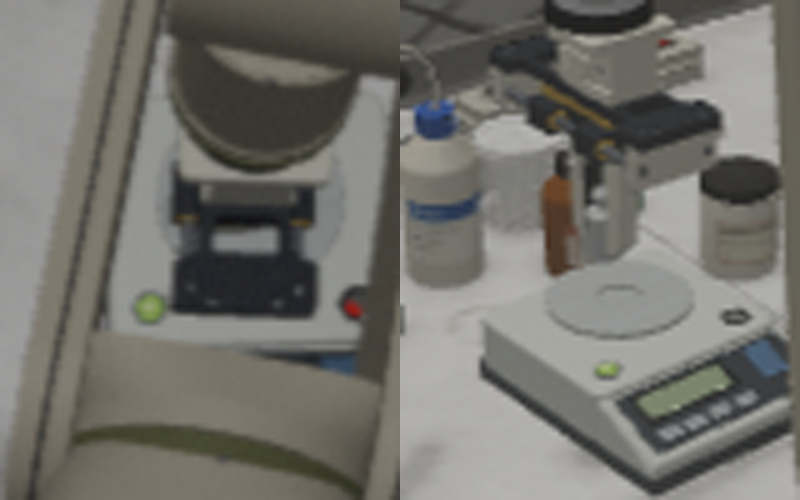

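Scene view: the weight hangs between the fingers behind the near finger at about crop (597,235), and the recess is at about pixel (254,178), close to my projection of (253.2,178.3). I'll zoom in to check where the weight sits in the grip.

Run:
```python
from h import *
s=cv2.imread("pics/e1s.png")
C=lambda im,x,y,w,h,k: cv2.resize(im[y:y+h,x:x+w],None,fx=k,fy=k,interpolation=cv2.INTER_CUBIC)
cv2.imwrite("pics/e2.png",C(s,230,145,50,40,16))
def ex(z,dx,dy,dz):
    p=np.array([585.4+dx,-41.4+dy,127.65+dz]);q=proj("scene",[p])[0];return ((q-[230,145]+.5)*16-.5).round()
for dz in(-10,26,42):print(dz,[ex(0,*(14*np.array([-.354*k,-.935*k])),dz) for k in(-1,0,1)])
```

```text
-10 [array([279., 418.]), array([340., 410.]), array([400., 402.])]
26 [array([275., 275.]), array([337., 267.]), array([398., 259.])]
42 [array([274., 211.]), array([335., 203.]), array([397., 195.])]
```

View pics/e2.png

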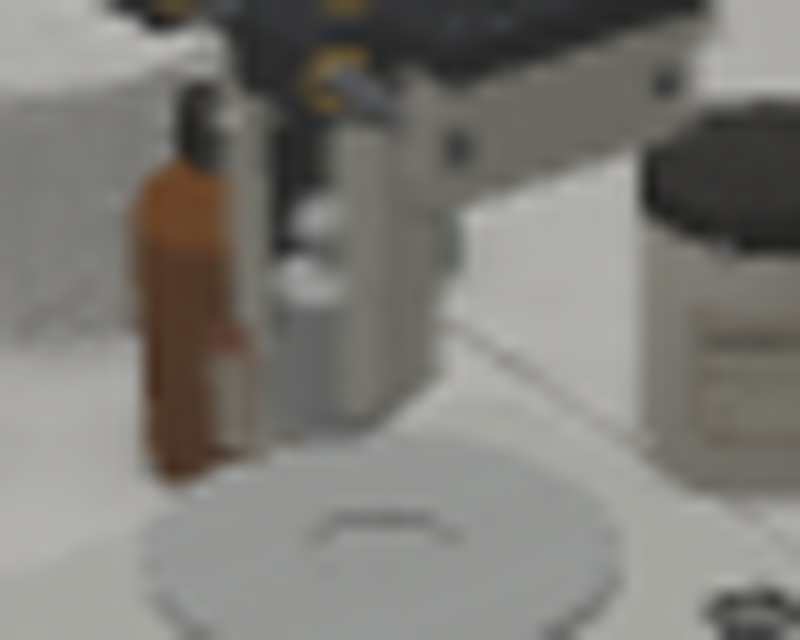

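The weight's left edge is at 272–275 against 275–279 predicted, so it sits within about 1 mm of the TCP axis. I'll move over the recess and lower until the foot is just above the pan.

Emit:
{"fn": "send_rows", "kwargs": {"motion": [4, -8, 0, 0, 7.6, -16, 0, 0, 7.6, -16, -15, 0, 7.6, -16, -30, 0, 7.6, -16, -38, 0, 7.6, -16, -38, 0, 7.6, -16, -38, 0]}}

```text
clock: 6.65
tool_pos: [593.3, -56.9, 90.0]
ee_rot: [1.206, 1.212, -1.208]
wrist_force: [-0.4, 0.4, -2.1]
width: 27.5
```

Run:
```python
from h import *
o=manip.get_obs();print(o["clock"],o["tool_pos"],o["wrist_force"],o["width"])
s=read_camera("scene")[:,:,::-1];cv2.imwrite("pics/e3s.png",s);t=read_camera("top")[:,:,::-1];cv2.imwrite("pics/e3t.png",t)
C=lambda im,x,y,w,h,k: cv2.resize(im[y:y+h,x:x+w],None,fx=k,fy=k,interpolation=cv2.INTER_CUBIC)
cv2.imwrite("pics/e3.png",np.vstack([C(s,230,150,50,36,12),C(t,250,130,60,30,10)[:150]]))
```

```text
6.65 [593.28665943 -56.90484261  89.97890323] [-0.43125602  0.37468482 -2.10072803] 27.471341503574724
```

View pics/e3.png

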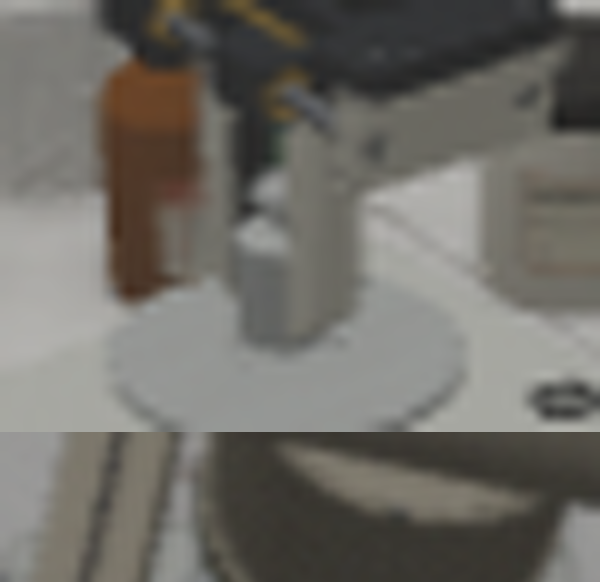

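The body's axis is at about 284 against the pan centre at about 287 in the crop, so it's about 0.8 mm left. I'll nudge y by -0.8 mm and lower gently; contact at TCP about 81 means it is in the recess, about 84 means it is on the rim.

Emit:
{"fn": "send_rows", "kwargs": {"motion": [0, -0.8, -2, 0, 0, -0.8, -4, 0, 0, -0.8, -6, 0, 0, -0.8, -7, 0, 0, -0.8, -8, 0, 0, -0.8, -8, 0]}}

```text
clock: 7.35
tool_pos: [593.6, -57.9, 82.4]
ee_rot: [1.207, 1.211, -1.207]
wrist_force: [-0.4, 0.2, -0.6]
width: 27.3
```

Emit:
{"fn": "send_rows", "kwargs": {"motion": [0, 0, -1, 0, 0, 0, -2, 0, 0, 0, -2, 0]}}

```text
clock: 7.65
tool_pos: [593.9, -58.0, 81.0]
ee_rot: [1.207, 1.21, -1.207]
wrist_force: [-1.0, -0.8, 1.7]
width: 27.7
```

Run:
```python
from h import *
o=manip.get_obs();print(o["clock"],o["tool_pos"],o["wrist_force"],o["width"])
s=read_camera("scene")[:,:,::-1];cv2.imwrite("pics/e4s.png",s)
C=lambda im,x,y,w,h,k: cv2.resize(im[y:y+h,x:x+w],None,fx=k,fy=k,interpolation=cv2.INTER_CUBIC)
cv2.imwrite("pics/e4.png",C(s,230,150,50,40,14))
```

```text
7.65 [593.90520961 -57.98442435  81.00208289] [-0.95469755 -0.79444895  1.72125366] 27.692302496102567
```

View pics/e4.png

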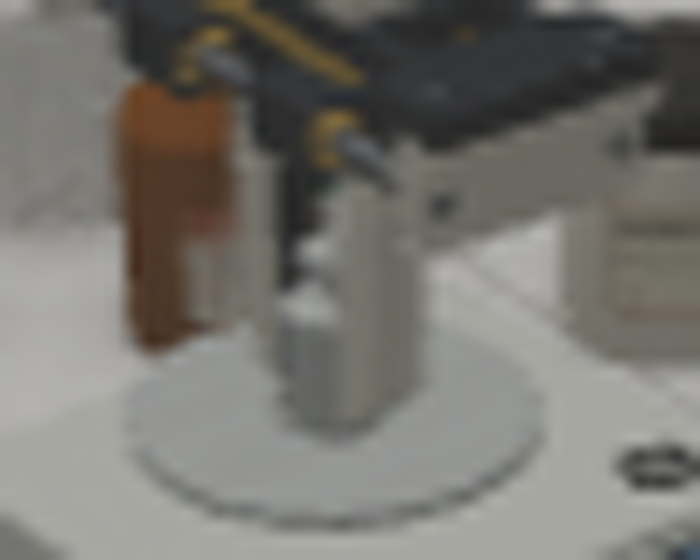

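Contact came at TCP z = 81, which is recess floor height, and the weight looks centred on the pan (331 against 335). I'll release it and rise.

Emit:
{"fn": "send_rows", "kwargs": {"motion": [0, 0, 0, 0, 0, 0, 0, 0, 0, 0, 0, 0, 0, 0, 0, 0, 0, 0, 0, 0], "jaw": 100}}

```text
clock: 8.2
tool_pos: [593.8, -58.0, 80.6]
ee_rot: [1.207, 1.211, -1.207]
wrist_force: [0.2, 0.2, 0.6]
width: 55.8
```

Emit:
{"fn": "send_rows", "kwargs": {"motion": [0, 0, 10, 0, 0, 0, 30, 0, 0, 0, 60, 0, 0, 0, 95, 0, -10, -10, 130, 0, -20, -40, 150, 0, -40, -80, 160, 0, -60, -120, 160, 0, -80, -155, 160, 0, -90, -170, 160, 0]}}

```text
clock: 9.2
tool_pos: [502.3, -230.8, 241.8]
ee_rot: [1.208, 1.208, -1.209]
wrist_force: [1.0, 1.1, 0.6]
width: 56.5
```

Run:
```python
from h import *
o=manip.get_obs();print(o["clock"],o["tool_pos"],o["wrist_force"],o["width"])
s=read_camera("scene")[:,:,::-1];cv2.imwrite("pics/e5s.png",s);t=read_camera("top")[:,:,::-1];cv2.imwrite("pics/e5t.png",t)
C=lambda im,x,y,w,h,k: cv2.resize(im[y:y+h,x:x+w],None,fx=k,fy=k,interpolation=cv2.INTER_CUBIC)
cv2.imwrite("pics/e5.png",np.hstack([C(s,230,145,40,50,10),C(t,260,140,40,50,10)]))
```

```text
9.2 [ 502.2651816  -230.81998993  241.84420757] [0.96300353 1.09241478 0.57197702] 56.46329010980226
```

View pics/e5.png

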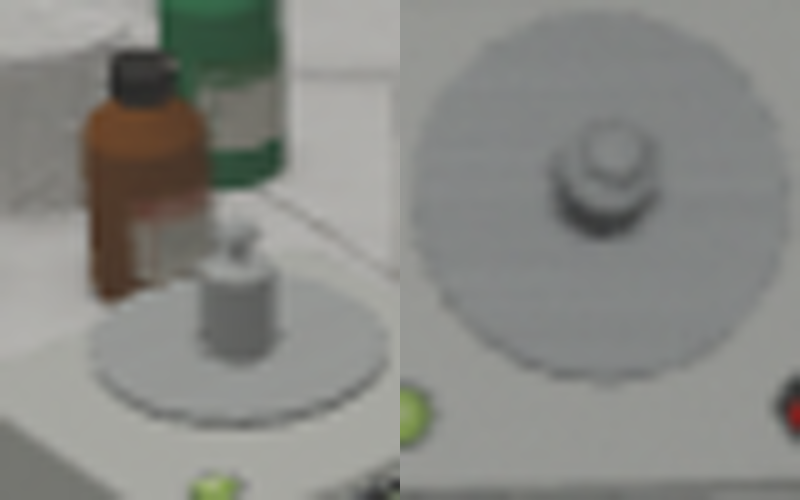

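Run:
```python
from h import *
r=np.array([593.2,-56.7])
q=proj("top",[[*r,72],[*r,108],[*r,124],[*r,75]]);print(((q-[260,140]+.5)*10-.5+[400,0]).round())
q=proj("scene",[[*r,72],[*r,108],[*r,124],[*r,75]]);print(((q-[230,145]+.5)*10-.5).round())
t=cv2.imread("pics/e5t.png")
cv2.imwrite("pics/f1.png",cv2.resize(t[160:215,345:420],None,fx=10,fy=10,interpolation=cv2.INTER_CUBIC))
```

```text
[[603. 194.]
 [613. 164.]
 [618. 150.]
 [603. 192.]]
[[237. 345.]
 [235. 259.]
 [234. 220.]
 [236. 338.]]
```

View pics/f1.png

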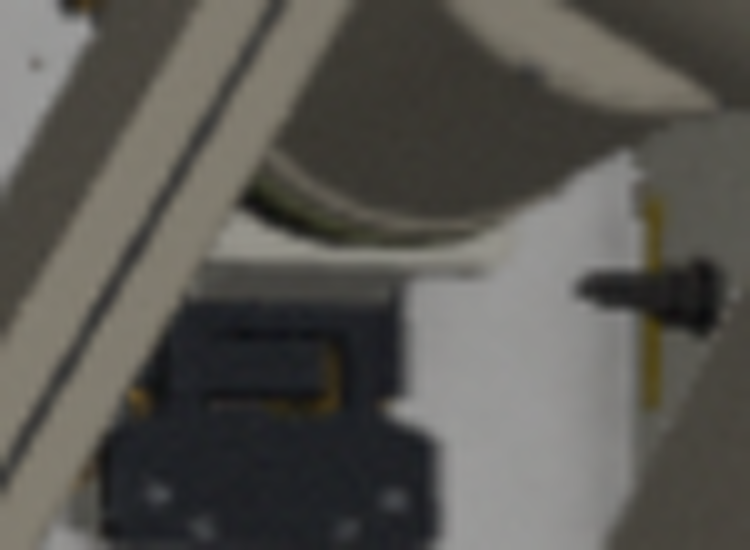

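The weight stands upright in the recess: knob within about 1 mm of prediction relative to the pan, and the foot is on the pan axis. Next I'll check the black knob sticking out from the tower, at top (403,189), before going near the screwdriver.

Run:
```python
from h import *
s=cv2.imread("pics/e5s.png")
cv2.imwrite("pics/f2.png",cv2.resize(s[60:210,280:440],None,fx=4,fy=4,interpolation=cv2.INTER_CUBIC))
for z in (0,50,100,150,200,250,300):
    p=onz("top",(403,188.5),z);print(z,p.round(),((proj("scene",[p])[0]-[280,60])*4).round())
```

```text
0 [ 531. -445.    0.] [239. 450.]
50 [ 522. -425.   50.] [236. 415.]
100 [ 513. -405.  100.] [232. 379.]
150 [ 504. -385.  150.] [228. 340.]
200 [ 495. -365.  200.] [224. 300.]
250 [ 486. -345.  250.] [220. 258.]
300 [ 477. -325.  300.] [215. 213.]
```

View pics/f2.png

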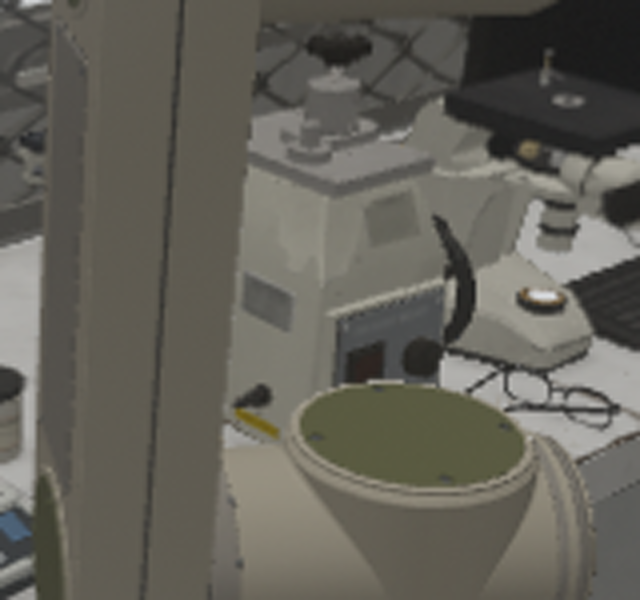

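The black knob's tip lies low and far back (z about 70, y about -415), so it's clear of the gripper. I'll move over the screwdriver.

Emit:
{"fn": "send_rows", "kwargs": {"motion": [-8, -25, 0, 0.08, -18, -50, -10, 0.15, -28, -80, -20, 0.15, -28, -80, -30, 0.15, -28, -80, -30, 0.15, -28, -80, -30, 0.15]}}

```text
clock: 9.9
tool_pos: [476.4, -306.8, 210.8]
ee_rot: [1.096, 1.278, -1.095]
wrist_force: [0.3, 0.5, -0.5]
width: 56.6
```

Run:
```python
from h import *
o=manip.get_obs();print(o["clock"],o["tool_pos"],o["joint_positions"].round(2))
s=read_camera("scene")[:,:,::-1];cv2.imwrite("pics/f3s.png",s);t=read_camera("top")[:,:,::-1]
cv2.imwrite("pics/f3.png",np.hstack([cv2.resize(s[100:220,280:380],None,fx=4,fy=4,interpolation=cv2.INTER_CUBIC),cv2.resize(t[140:260,310:410],None,fx=4,fy=4,interpolation=cv2.INTER_CUBIC)]))
print(proj("scene",[[474,-311,180]]),proj("scene",[[474,-311,90]]))
```

```text
9.9 [ 476.35155825 -306.75592834  210.83776904] [-0.66  0.04  1.59  0.    1.5  -0.82]
[[328.8411072  145.67225966]] [[327.02268573 167.52283361]]
```

View pics/f3.png

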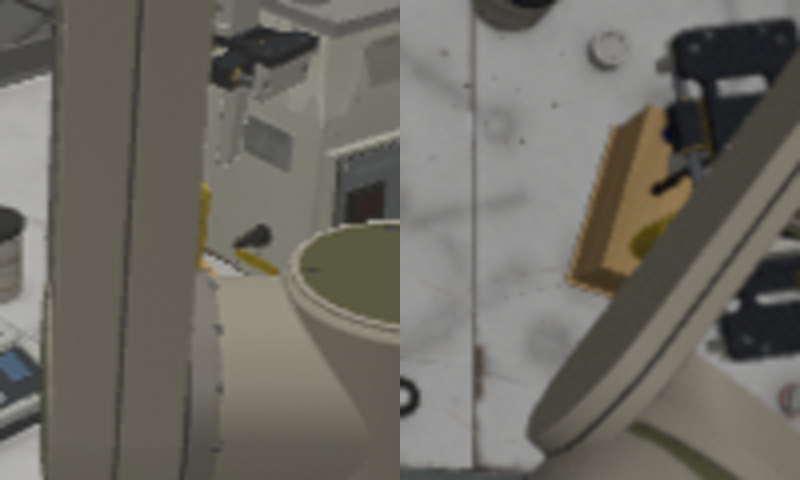

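The scene view shows the yellow handle just right of the arm at crop (203,225), below the fingers. I'll apply the small correction and descend.

Emit:
{"fn": "send_rows", "kwargs": {"motion": [-2, -4, -5, 0, -2, -4, -20, 0, -2, -4, -40, 0, -2, -4, -60, 0, -2, -4, -65, 0, -2, -4, -65, 0, -2, -4, -65, 0]}}

```text
clock: 10.7
tool_pos: [474.0, -312.1, 146.2]
ee_rot: [1.096, 1.277, -1.096]
wrist_force: [0.4, -0.6, 0.7]
width: 56.4
```

Emit:
{"fn": "send_rows", "kwargs": {"motion": [0, 0, 0, 0, 0, 0, 0, 0, 0, 0, 0, 0, 0, 0, 0, 0, 0, 0, 0, 0, 0, 0, 0, 0, 0, 0, 0, 0], "jaw": 255, "grip_force": 50}}

```text
clock: 11.4
tool_pos: [473.9, -312.1, 145.9]
ee_rot: [1.096, 1.277, -1.096]
wrist_force: [0.8, -0.4, 3.1]
width: 24.3
```

Run:
```python
from h import *
o=manip.get_obs();print(o["clock"],o["tool_pos"],o["wrist_force"],o["wrist_torque"],o["width"])
```

```text
11.4 [ 473.9198163  -312.06860091  145.91822443] [ 0.79920974 -0.40619609  3.08358837] [-0.02282432 -0.04471353 -0.01137631] 24.288701108565146
```

Emit:
{"fn": "send_rows", "kwargs": {"motion": [0, 0, 15, 0, 0, 0, 45, 0, 0, 0, 80, 0, 0, 0, 105, 0, 0, 0, 110, 0, 12, 40, 110, 0, 26, 84, 110, 0, 40, 128, 110, 0, 54, 170, 110, 0, 60, 190, 110, 0]}}

```text
clock: 12.4
tool_pos: [533.7, -118.4, 254.0]
ee_rot: [1.094, 1.281, -1.094]
wrist_force: [0.5, -0.0, -0.9]
width: 24.7
```

Emit:
{"fn": "send_rows", "kwargs": {"motion": [0, 0, 0, 0, 0, 0, 0, 0]}}

```text
clock: 12.6
tool_pos: [533.2, -121.8, 254.4]
ee_rot: [1.094, 1.28, -1.096]
wrist_force: [-0.6, -0.6, -1.1]
width: 24.2
```

Run:
```python
from h import *
o=manip.get_obs();print(o["clock"],o["tool_pos"],o["wrist_force"],o["width"])
s=read_camera("scene")[:,:,::-1];cv2.imwrite("pics/g1s.png",s);t=read_camera("top")[:,:,::-1];cv2.imwrite("pics/g1t.png",t)
cv2.imwrite("pics/g1.png",np.hstack([cv2.resize(s[120:210,230:310],None,fx=5,fy=5,interpolation=cv2.INTER_CUBIC),cv2.resize(t[130:220,240:320],None,fx=5,fy=5,interpolation=cv2.INTER_CUBIC)]))
p=o["tool_pos"]-[0,0,130]
for n,a in(("scene",(230,120)),("top",(240,130))):print(n,((proj(n,[p,p+[0,0,74],[534.7,-119.8,62]])-a+.5)*5-.5).round())
```

```text
12.6 [ 533.21025071 -121.79664427  254.40806404] [-0.55303936 -0.62933604 -1.06737774] 24.23880265264877
scene [[239. 240.]
 [241. 147.]
 [235. 316.]]
top [[325. 235.]
 [346. 207.]
 [307. 253.]]
```

View pics/g1.png

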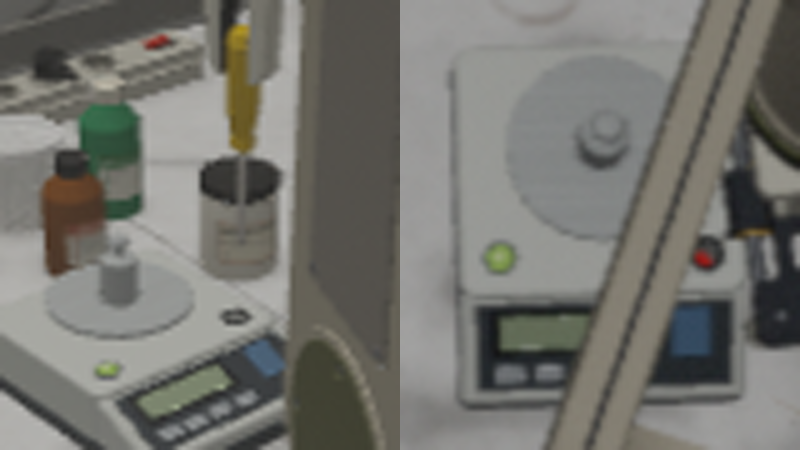

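Scene view: the screwdriver hangs upright with its tip at about crop (241,240), predicted (239,240). The hole is at (235,316), exactly as projected. I'll zoom in for a finer offset.

Run:
```python
from h import *
s=cv2.imread("pics/g1s.png");t=cv2.imread("pics/g1t.png")
a=s[135:195,262:292];b=t[170:190,285:315]
cv2.imwrite("pics/g2.png",np.hstack([cv2.resize(a,None,fx=10,fy=10,interpolation=cv2.INTER_CUBIC),cv2.resize(np.vstack([b,np.zeros((40,30,3),np.uint8)]),None,fx=10,fy=10,interpolation=cv2.INTER_CUBIC)]))
p=np.array([533.2,-121.8,124.4])
print(((proj("scene",[p,p+[0,0,74],[534.7,-119.8,62],[534.7,-112.3,62],[534.7,-127.3,62]])-[262,135]+.5)*10-.5).round())
print(((proj("top",[[534.7,-119.8,62]])-[285,170]+.5)*10-.5).round()+[300,0])
```

```text
[[159. 331.]
 [162. 145.]
 [150. 482.]
 [133. 488.]
 [166. 476.]]
[[464. 107.]]
```

View pics/g2.png

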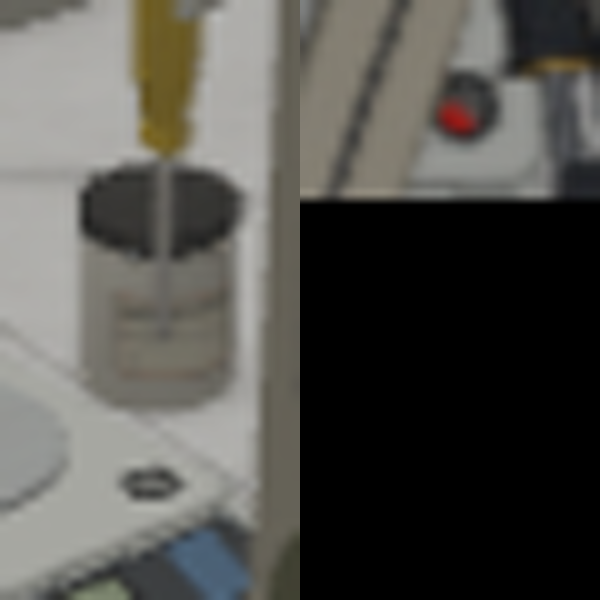

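The tip is at (164,335) against 159 predicted, so it's about 1.3 mm toward -y. The hole matches within 0.2 px. I'll shift (+1.3, +2.9), lower to just above the mouth and look again.

Emit:
{"fn": "send_rows", "kwargs": {"motion": [1.3, 2.9, 0, 0, 1.3, 2.9, -15, 0, 1.3, 2.9, -35, 0, 1.3, 2.9, -50, 0, 1.3, 2.9, -55, 0, 1.3, 2.9, -55, 0, 1.3, 2.9, -55, 0]}}

```text
clock: 13.4
tool_pos: [535.3, -119.2, 201.1]
ee_rot: [1.096, 1.277, -1.096]
wrist_force: [-0.5, -0.1, 0.2]
width: 24.4
```

Run:
```python
from h import *
o=manip.get_obs();print(o["clock"],o["tool_pos"],o["wrist_force"],o["width"])
s=read_camera("scene")[:,:,::-1];t=read_camera("top")[:,:,::-1]
a=s[150:190,262:292];b=t[165:205,285:315]
cv2.imwrite("pics/g3.png",np.hstack([cv2.resize(a,None,fx=13,fy=13,interpolation=cv2.INTER_CUBIC),cv2.resize(b,None,fx=13,fy=13,interpolation=cv2.INTER_CUBIC)]))
p=o["tool_pos"]-[0,0,130]
print(((proj("scene",[p,p+[0,0,74],[534.5,-120.2,62]])-[262,150]+.5)*13-.5).round())
```

```text
13.4 [ 535.31719581 -119.23053088  201.14146093] [-0.46839319 -0.13706704  0.16285084] 24.376344280378174
[[192. 403.]
 [195. 169.]
 [196. 431.]]
```

View pics/g3.png

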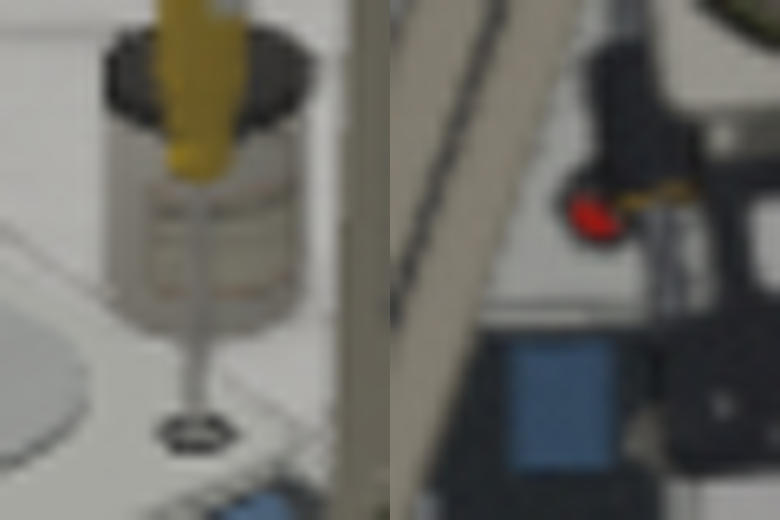

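The blade lines up with the hole laterally (about 197 for both), with the tip just above the mouth. I'll lower it into the well gently while watching the forces.

Emit:
{"fn": "send_rows", "kwargs": {"motion": [-0.5, -0.3, -5, 0, -0.5, -0.3, -10, 0, -0.5, -0.3, -14, 0, -0.5, -0.3, -18, 0, -0.5, -0.3, -22, 0, -0.5, -0.3, -25, 0, -0.5, -0.3, -25, 0]}}

```text
clock: 14.2
tool_pos: [534.2, -119.2, 174.9]
ee_rot: [1.096, 1.279, -1.096]
wrist_force: [0.4, -0.6, -1.8]
width: 24.1
```

Run:
```python
from h import *
o=manip.get_obs();print(o["clock"],o["tool_pos"],o["wrist_force"],o["wrist_torque"],o["width"])
s=read_camera("scene")[:,:,::-1];t=read_camera("top")[:,:,::-1]
a=s[150:190,262:292];b=t[165:205,285:315]
cv2.imwrite("pics/g4.png",np.hstack([cv2.resize(a,None,fx=13,fy=13,interpolation=cv2.INTER_CUBIC),cv2.resize(b,None,fx=13,fy=13,interpolation=cv2.INTER_CUBIC)]))
```

```text
14.2 [ 534.23536218 -119.23762979  174.93101071] [ 0.43958186 -0.60273778 -1.82547712] [-0.08840322 -0.09455626 -0.01153681] 24.05346055471481
```

View pics/g4.png

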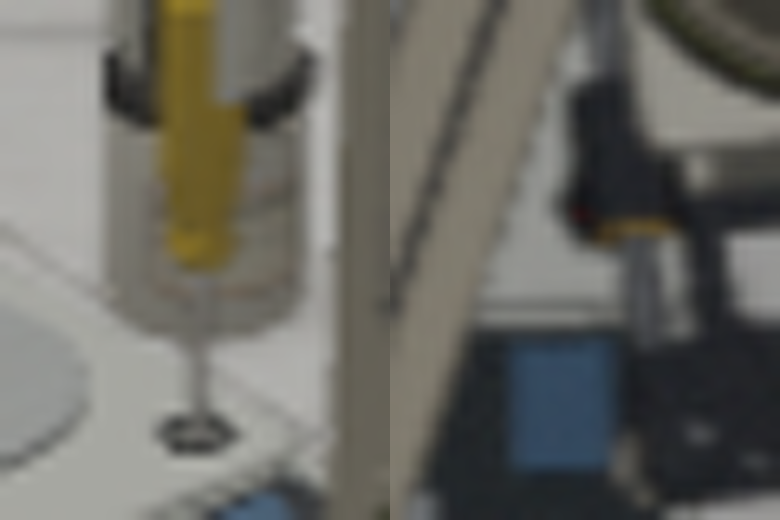

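The blade now disappears into the collar at (198,432) with no side force. I'll go on down to the button.

Emit:
{"fn": "send_rows", "kwargs": {"motion": [0, -0.3, -3, 0, 0, -0.3, -5, 0, 0, -0.3, -7, 0, 0, -0.3, -8, 0, 0, -0.3, -8, 0]}}

```text
clock: 14.8
tool_pos: [534.6, -119.7, 167.7]
ee_rot: [1.096, 1.277, -1.096]
wrist_force: [-1.0, -0.7, 1.1]
width: 24.3
```

Emit:
{"fn": "send_rows", "kwargs": {"motion": [0, 0, -1, 0, 0, 0, -2, 0, 0, 0, -2, 0, 0, 0, -2, 0]}}

```text
clock: 15.2
tool_pos: [534.7, -119.7, 165.8]
ee_rot: [1.096, 1.277, -1.096]
wrist_force: [-0.4, -0.9, 2.9]
width: 23.9
```

Emit:
{"fn": "send_rows", "kwargs": {"motion": [0, 0, -1, 0, 0, 0, -2, 0, 0, 0, -2, 0, 0, 0, -2, 0]}}

```text
clock: 15.6
tool_pos: [534.7, -119.7, 163.8]
ee_rot: [1.096, 1.277, -1.096]
wrist_force: [-0.8, 0.1, 3.5]
width: 24.6
```

Emit:
{"fn": "send_rows", "kwargs": {"motion": [0, 0, -0.5, 0, 0, 0, -1, 0, 0, 0, -1, 0, 0, 0, -1, 0]}}

```text
clock: 16.0
tool_pos: [534.9, -119.8, 163.6]
ee_rot: [1.096, 1.277, -1.095]
wrist_force: [-1.9, 0.7, 9.2]
width: 24.4
```

Emit:
{"fn": "send_rows", "kwargs": {"motion": [0, 0, -0.5, 0, 0, 0, -1, 0, 0, 0, -1, 0, 0, 0, -1, 0]}}

```text
clock: 16.4
tool_pos: [535.2, -120.0, 163.4]
ee_rot: [1.096, 1.276, -1.095]
wrist_force: [-3.1, 0.0, 13.4]
width: 24.3
```

The travel stopped at TCP 163.4, about 5 mm below first contact, and the force jumped to 13 N. That is the button's end stop. I'll check the final state.

Emit:
{"fn": "send_rows", "kwargs": {"motion": [0, 0, 0, 0, 0, 0, 0, 0, 0, 0, 0, 0, 0, 0, 0, 0, 0, 0, 0, 0]}}

```text
clock: 16.9
tool_pos: [535.2, -119.9, 163.4]
ee_rot: [1.096, 1.276, -1.095]
wrist_force: [-3.7, 1.0, 12.4]
width: 24.4
```

Run:
```python
from h import *
o=manip.get_obs();print(o["clock"],o["tool_pos"],o["wrist_force"],o["wrist_torque"],o["width"],abs(o["qd"]).max())
s=read_camera("scene")[:,:,::-1];t=read_camera("top")[:,:,::-1]
cv2.imwrite("pics/g5.png",np.hstack([cv2.resize(s[130:210,230:300],None,fx=5.7,fy=5.7,interpolation=cv2.INTER_CUBIC),cv2.resize(t[130:210,110:180],None,fx=5.7,fy=5.7,interpolation=cv2.INTER_CUBIC)]))
cv2.imwrite("pics/g5t.png",t)
```

```text
16.9 [ 535.16539407 -119.9489403   163.37207258] [-3.71511931  0.99269984 12.40723941] [0.09656605 0.90078936 0.04162596] 24.37067017198343 0.0028008892141605794
```

View pics/g5.png

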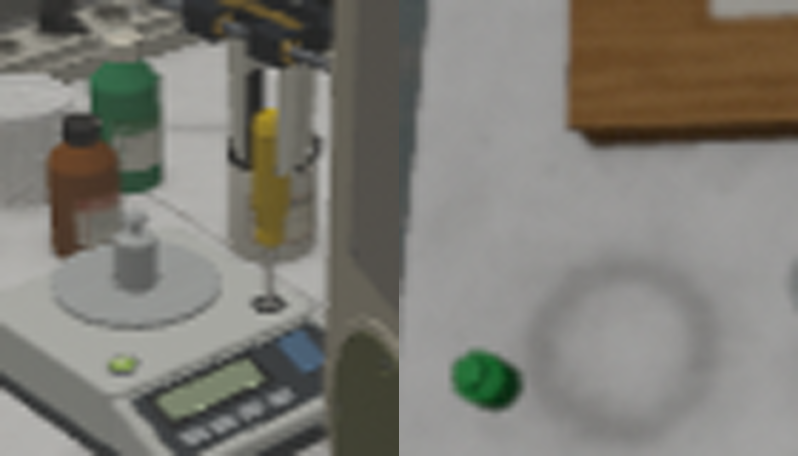

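View pics/g5t.png

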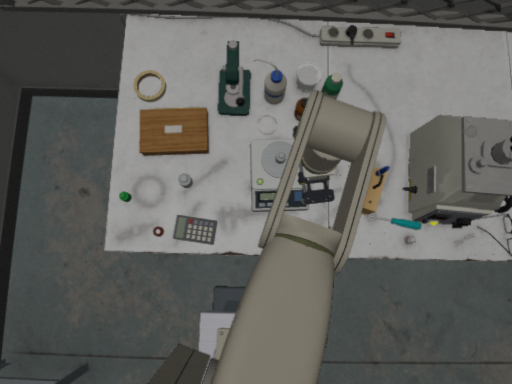

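The weight stands in the recess, the blade is in the collar, and the red specimen, larger weight and green weight are unmoved. But the turquoise screwdriver is now seen at about (405,223), where it was (377,230) at the start. I'll compare the saved pictures to see what happened.

Run:
```python
from h import *
ims=[cv2.imread(f"pics/{n}.png") for n in("top0","e1t","e5t","g1t","g5t")]
cs=[cv2.resize(i[200:255,350:440],None,fx=4,fy=4,interpolation=cv2.INTER_CUBIC) for i in ims]+[cv2.resize(ims[4][215:255,290:380],(360,220))]
cv2.imwrite("pics/k.png",np.vstack([np.hstack(cs[0:2]),np.hstack(cs[2:4]),np.hstack(cs[4:6])])[:600])
print(ims[0].shape)
```

```text
(384, 512, 3)
```

View pics/k.png

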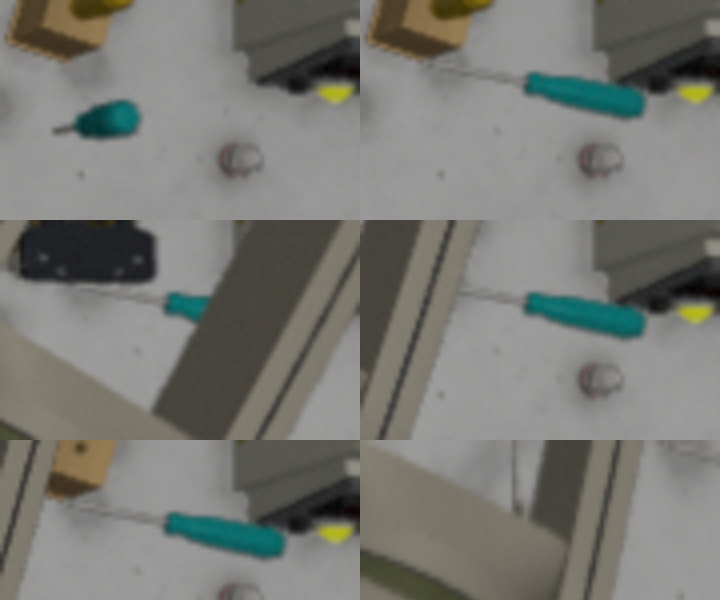

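At the start (t = 0.05 s) the turquoise screwdriver was standing free on its blade tip. By 5.9 s it was lying on the bench. My gripper passed over that area at z of about 278 mm, more than 100 mm above its 164 mm top, and no force was felt in the readings, so it most likely toppled by itself. It is still on the bench and I won't touch it. The required state holds, so I'm handing in.

Run:
```python
from rig import manip
print(manip.hand_in())
o=manip.get_obs();print(o["clock"],o["tool_pos"],o["wrist_force"],o["width"])
```

```text
the job is handed in; nothing more can be done
None
the job is handed in; nothing more can be done
```

The job is handed in at about 17 s of the 48 s allowed. The 200 g weight stands released in the pan recess, and the screwdriver is still gripped with the calibration button held down.

- **Weight:** It touched down at recess-floor height (TCP z 81 mm; the pan rim would have been about 84). After release it stood upright, within about 1 mm of the pan centre, before the button was touched.
- **Button:** Contact came at TCP z of about 168 mm and the hard stop at 163.4 mm, matching the 5 mm travel. The last hold was steady at about 12 N.
- **Left alone:** The larger weight, the red specimen and the green weight look unmoved in the last picture. The black specimen was hidden by the arm, so I could not re-check it; the gripper never went low near it.
- **Turquoise screwdriver:** It stood on its blade tip in the first picture and was lying on the bench by 5.9 s. The gripper passed more than 100 mm above it with no force in the readings, so I believe it toppled by itself. I have no picture of the fall to prove that.

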